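# Free the cam lock and run the injector slide home

## Robot

A 6-joint arm with a two-finger parallel gripper is mounted at the origin on the work surface. World frame = base frame: x ahead of the robot, y to its left, z up, the work surface at z = 0. Lengths are in m, angles in degrees, forces in N, time in s.
With the tool pointing down it reaches from about 0.25 to 0.8 m from the base axis. Payload 3.9 kg.
Tool frame: the origin (TCP) lies on the centre line of the jaws, within the pads' length; the fingertips stand 19 mm ahead of it and the grasp point (between the pads) is the TCP (manip.finger_overhang is the x of the fingertips in the tool frame, in m); x points along the fingers, z is the direction in which the jaws open and shut, and the axes are right-handed (so a half turn about x gives the same grasp; the last joint's range is limited). The gripper opens to 85 mm and grips with 20 to 120 N. Pads are 22 mm wide; open, the fingers measure 114 mm over their backs; the gripper's body (76 mm by 85 mm) begins 54 mm behind the grasp point. The pads swing forward as they close: fully open they stand 13 mm farther back than shut.
Start: joints at [68.01, 14.897, -7.913, 67.191, 0, 90], TCP at [0.197, 0.487, 0.224] pointing down, gripper open.
Joint ranges: [-159.42, 159.42], [-47.68, 98.78], [-73.54, 78.23], [-108.79, 121.32], [-90, 84.71], [-180, 180]. Speed limits (degrees/s): [147.25, 147.25, 180, 180, 180, 180].

## Interface

Orientations are given as [roll, pitch, yaw] about the fixed x, y, z axes, in that order (R = Rz(yaw) Ry(pitch) Rx(roll)).
In Python, from bench import manip, vision, order gives the robot as it stands.
- The arm moves only by the shell command python3 -m handwheel 'ROWS'. ROWS is a JSON object of lists of equal length, an entry for each row: "grip": the closure, from -1 (fully open) to 1 (shut); "slide": the shift along the tool's x, y, z scaled (see below), a list of three; "dr": the turn, a rotation vector about the tool's x, y, z scaled (see below), a list of three. A call has 1 to 10 rows; each row shifts and turns the commanded pose from where the row before left it, along the tool's axes as they then stand; what a row does not reach is not made up. The controller multiplies each number of a shift by 0.025 m and each number of a turn by 0.15 rad. A row lasts 1/10 s, in which the tool goes at most 50 mm and 8.59 degrees, less where a joint would pass 70% of its speed; a pose out of reach is approached as far as the arm can. A call with a number of a shift or a turn outside -1 to 1 is refused whole. A call with a gripper value outside its range is refused whole. The fingers move at their own pace and stop on an object; the grip force is fixed at half the most. Time passes only in rows, so rows that do not move let the fingers close. It gives the time, the measured TCP pose, the force and the opening at its end, in the units of the state.
- manip.sense(): the state, without advancing time (a new reading comes with each control period).
- vision.get_image(name): name is "scene" or "top"; returns a dict with "pixels" (420x560x3 uint8, red, green, blue), "mtx" (3x3 intrinsics, pixels), "pose" (4x4, takes a point from camera to world coordinates). Camera axes: x right, y up, looking along -z (the intrinsics and any distortion apply to the point x, -y, -z); pixel columns grow to the right and rows downward; lengths in m; the calibration is good to about 2 mm. A picture is of the moment at which its call begins. There is no depth.
- order.hand_in(): hands the job in, once; it reports no verdict.
The state is a dict: "clock": time; "joint_pos": joint angles; "qd": joint speeds; "joint_torque": joint torques, N m; "ee_pos": TCP position; "orientation": TCP orientation; "ft_force": force on the tool from outside, world axes, zero at the start; "moment": the same for the moment, N m; "finger_gap": finger opening in m.
Only numpy, scipy, OpenCV 4.12 (cv2) and the standard library are available. Lean on these libraries where they do the work, as an engineer would, in place of code of your own. Each camera call takes 0.05 s, during which the arm holds its last target.

## Task

On the injector test fixture an eccentric cam plate stops the slide that carries an injector. Push the cam's upright peg round until the cam's low side (the side with least metal beyond its pivot) faces the slide, and only then push the slide forward, fully home, so that the nozzle stands in the spray cup. Only push, with the fingertips: lift nothing, leave the injector in its cradle, leave the other things on the bench where they are, and finish clear of everything.

Things in the scene. Friction and masses are not known exactly. Their poses are not given: they have to be found in the camera images.
- fixture: Fixed steel base plate, 8 mm thick. Origin on the bench; the plate spans x -120..+130, y -95..+95 mm. Its +x is the slide's forward direction, +y left of it, z up; position and yaw vary. Ahead on the left is an aluminium spray cup, open above and towards the slide (x 37..72, y 40..80, top z 50 mm). Two low guide rails (top z 20 mm) flank the slide.
- slide (a joint): Travel of the follower slide, m: 0 = back (start), 0.033 = fully home at its end stop, growing along the fixture's +x. Stays where it is left; about 3 N friction and 15 N s/m damping. At start it spans x -85..+1, y -50..+78 mm of the fixture; deck top z 18 mm.
- slide_push (a point): Point on the flat rear face of the slide's upright push plate, which is 70 mm wide (fixture y -35..+35), 8 mm thick, top at z 73 mm; the point is mid-width at z 55 mm. Push here along the fixture's +x. Moves with the slide.
- slide_nose (a point): Middle of the flat front face of the slide's nose (y -50..-10, top z 30 mm), which meets the cam's rim; at x +1, y -30, z 20 mm of the fixture at start. With the cam's high side facing it the slide stops after about 4 mm; with the low side facing it, it can go home with 1 mm to spare.
- cradle (a point): Point on the floor of the slide's cradle (open trough, walls to z 32 mm, front cheeks to z 40 mm), where the injector's origin rests, at x -35, y +60, z 18 mm of the fixture at start. Moves with the slide.
- cam (a joint): Angle of the cam plate about its upright pivot, rad, counterclockwise seen from above. 0 = high side (and peg) towards the slide, i.e. to the fixture's -x; +pi or -pi = low side towards the slide and peg straight away from it, to +x. Stops at +-3.6. Starts anywhere from -1.3 to 1.3. Stays where it is left: friction about 0.18 N m. Either way round does.
- cam_pivot (a point): Cam's pivot axis at the height of its top face: x 60, y -30, z 30 mm of the fixture (fixed), marked by a bolt head 18 mm across, 5 mm high. The cam is a steel disc 80 mm in diameter, 18 mm thick, its centre 15 mm from the pivot in the direction of the peg, so it reaches 55 mm from the pivot on the high side and 25 mm on the low side.
- cam_peg (a point): Centre of the top of the cam's upright round peg, 12 mm diameter, 45 mm tall above the cam's top face (z 30 to 75 mm), 42 mm from the pivot on the high side. Turns with the cam.
- injector: Loose injector lying in the cradle, along the fixture's x: body 22 mm diameter, 97 mm long overall with its 10 mm thick nozzle to +x. 120 to 195 g. Origin below the middle of the thick part, on the underside. It is carried by the slide and must stay in the cradle.
- union: Bystander: brass stepped union, 26 mm diameter, 38 mm tall, standing on the fixture's base plate ahead of the spray cup. Origin under its centre.
- wrench: Bystander: steel wrench 160 mm long lying on the bench to the right of the fixture. Origin under its centre.
- collar: Bystander: steel ring 38 mm across, 16 mm high on the bench to the left of the fixture. Origin under its centre.
- screwdriver: Bystander: black handled screwdriver 190 mm long lying on the right of the bench.
- bottle: Bystander: white bottle 62 mm diameter, 170 mm tall. Origin under its centre.
- jar: Bystander: clear jar 68 mm diameter, 80 mm tall. Origin under its centre.
- can: Bystander: bare aluminium can 66 mm diameter, 110 mm tall. Origin under its centre.
There are look-alikes about, which are no part of the job. Of the things shaped like the injector, the bare steel one is meant.

How it is judged:
By the outcome, as a careful person would: the job done as asked, in the order asked, and still so for the second after the job is handed in, with the robot touching nothing.
It also fails if it takes over 51 s, if anything falls off the work surface, if the arm or the gripper's body presses on something with over 40 N, if the wrist force passes 120 N, or if a joint passes its speed limit or range.

## Working session

There is one attempt and no reset: what is moved stays moved. The work goes in short steps, Python scripts to look and compute and a shell command to move; the robot and the scene stay as the last step left them, time stands still between calls to the robot, and variables do not carry over. Pictures are saved under pics/ and viewed, and the job is handed in when it is done.

```bash
mkdir -p pics; ls; python3 - <<'E'
from bench import manip,vision
import cv2,numpy as np
print(manip.sense(), manip.finger_overhang)
for n in("scene","top"):
    d=vision.get_image(n); cv2.imwrite(f"pics/{n}0.png",d["pixels"][:,:,::-1]); print(n,d["mtx"],d["pose"],[k for k in d])
    np.savez(f"pics/{n}0.npz",**{k:d[k] for k in("pixels","mtx","pose")})
E
```

```text
pics
{'clock': 0.0, 'joint_pos': array([ 6.80100358e+01,  1.49344967e+01, -7.98500440e+00,  6.71923213e+01,
       -4.42206254e-04,  9.00001882e+01]), 'qd': array([ 0.06163196,  0.00203403,  0.07936734,  0.02246394, -0.0062142 ,
        0.08470523]), 'joint_torque': array([ 2.09731002e-04, -4.05680072e+01,  2.53922492e+01,  1.88118895e-02,
        4.34658330e-05,  4.35405845e-08]), 'ee_pos': array([0.19632174, 0.48615175, 0.22318124]), 'orientation': array([-179.77323468,   89.88817677, -111.76338665]), 'ft_force': array([-0.0024478 , -0.02395324, -0.56521118]), 'moment': array([-0.03549903, -0.0792253 ,  0.01850202]), 'finger_gap': 0.08547616657440027} 0.019
scene [[450.18091134   0.         277.96139333]
 [  0.         450.18091134 211.38925671]
 [  0.           0.           1.        ]] [[-0.76093825 -0.39107787  0.51771719  1.05866999]
 [ 0.64866413 -0.44081197  0.62041893  0.65886482]
 [-0.01441618  0.80792506  0.58910888  0.71281236]
 [ 0.          0.          0.          1.        ]] ['pixels', 'mtx', 'pose']
top [[508.40508491   0.         277.67481428]
 [  0.         508.40508491 210.98977444]
 [  0.           0.           1.        ]] [[-1.72427713e-03  9.94514458e-01 -1.04584992e-01  3.70637866e-01]
 [-9.99863477e-01  4.09189530e-06  1.65235101e-02 -2.57329292e-03]
 [ 1.64332977e-02  1.04599205e-01  9.94378677e-01  1.34716925e+00]
 [ 0.00000000e+00  0.00000000e+00  0.00000000e+00  1.00000000e+00]] ['pixels', 'mtx', 'pose']
```

View pics/scene0.png

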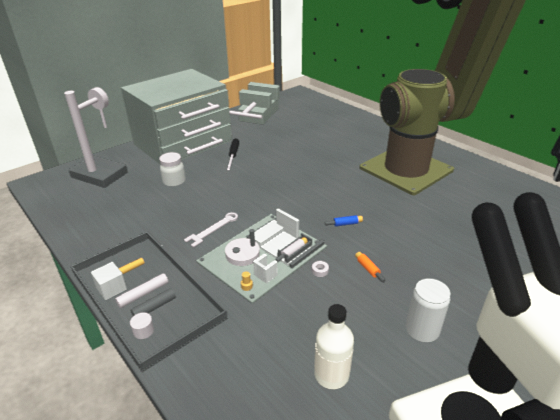

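View pics/top0.png

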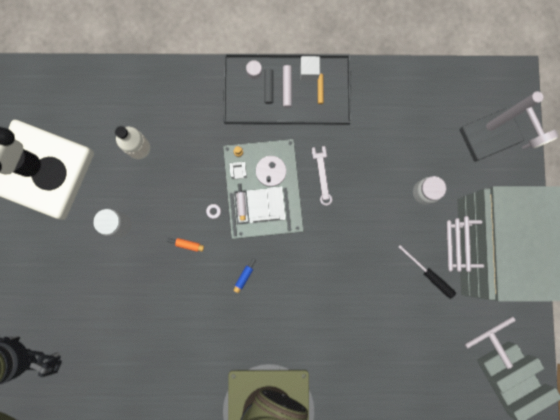

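The top view shows the fixture at about (262,188), forward pointing up, the cam disc at (271,170), the slide at (265,205) and the injector in its cradle at about (241,205). The injector look-alikes are orange at (188,244) and blue at (244,277). I'll enlarge both views.

```bash
python3 - <<'E'
import cv2
t=cv2.imread("pics/top0.png")[130:250,205:345]; cv2.imwrite("pics/topc.png",cv2.resize(t,None,fx=5,fy=5,interpolation=cv2.INTER_CUBIC)[:600,:700])
t=cv2.imread("pics/scene0.png")[200:305,190:335]; cv2.imwrite("pics/scenec.png",cv2.resize(t,None,fx=5,fy=5,interpolation=cv2.INTER_CUBIC))
E
```

```text
(no output)
```

View pics/topc.png

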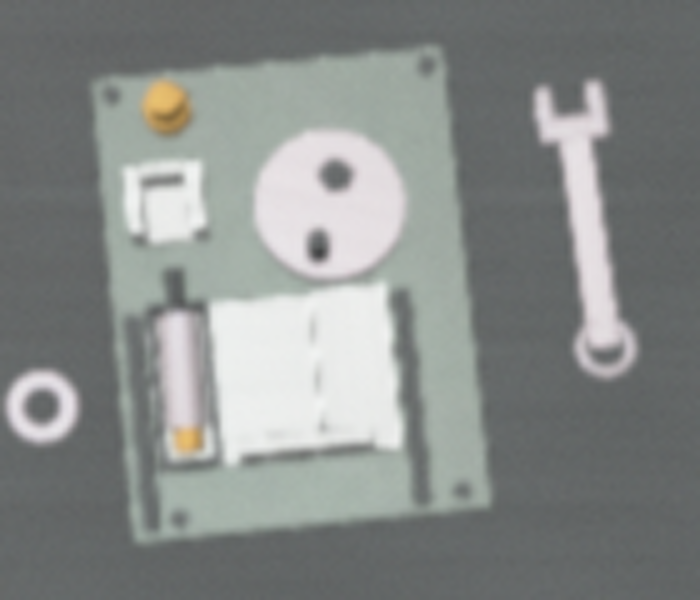

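View pics/scenec.png

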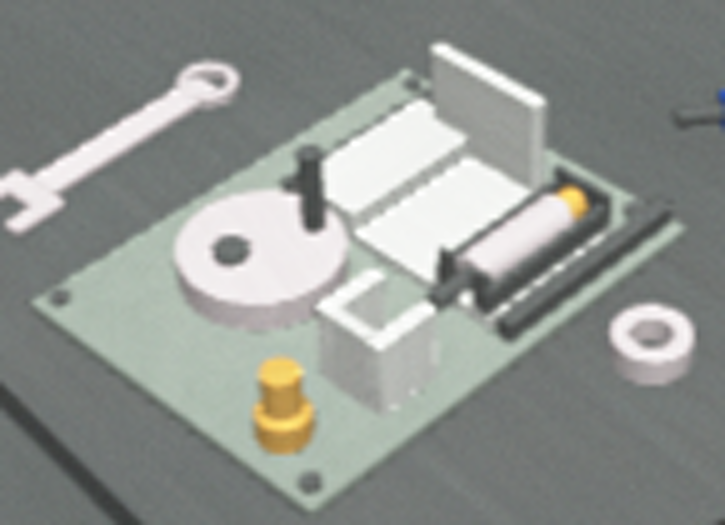

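The crops show the bare steel injector (steel body, gold rear, dark nozzle) in the cradle at top pixel (241,205). The orange (188,244) and blue (244,277) ones are look-alikes lying loose on the bench. The cam bolt is at top (272,165) and scene (236,250). The dark peg is at top (268,178) and scene (252,231).

```bash
cat > h.py <<'E'
import numpy as np,cv2
def load(n): 
    d=np.load(n); return {k:d[k] for k in d}
def ray(d,uv):
    K=d["mtx"];P=d["pose"]; x=(uv[0]-K[0,2])/K[0,0]; y=(uv[1]-K[1,2])/K[1,1]
    r=P[:3,:3]@np.array([x,-y,-1.]); return P[:3,3],r/np.linalg.norm(r)
def onz(d,uv,z):
    o,r=ray(d,uv); return o+r*(z-o[2])/r[2]
def tri(d1,u1,d2,u2):
    o1,r1=ray(d1,u1);o2,r2=ray(d2,u2)
    s=np.linalg.lstsq(np.c_[r1,-r2],o2-o1,rcond=None)[0]
    a=o1+s[0]*r1;b=o2+s[1]*r2; return (a+b)/2,np.linalg.norm(a-b)
def proj(d,p):
    P=d["pose"];q=P[:3,:3].T@(np.asarray(p)-P[:3,3]); K=d["mtx"]
    return np.array([K[0,2]+K[0,0]*q[0]/-q[2],K[1,2]+K[1,1]*q[1]/q[2]])
E
python3 - <<'E'
from h import *
np.set_printoptions(precision=4,suppress=True)
t=load("pics/top0.npz");s=load("pics/scene0.npz")
# plate mask in the top view: greenish
im=t["pixels"].astype(int); m=((im[...,1]-im[...,0]>8)&(im[...,1]>110)).astype(np.uint8); m[:, :205]=0;m[:,345:]=0;m[:130]=0;m[250:]=0
c=max(cv2.findContours(m,0,2)[0],key=cv2.contourArea); hull=cv2.convexHull(c)
W=np.array([onz(t,p[0],.008)[:2] for p in hull],np.float32)
(cx,cy),(w,h),a=cv2.minAreaRect(W*1000); print("plate",cx,cy,w,h,a)
A=lambda c,o:np.array([o[0]+c[0]/5,o[1]+c[1]/5])-.4
T=lambda *c:A(c,(205,130)); S=lambda *c:A(c,(190,200))
for n,a,b in [("bolt",T(336,175),S(231,247)),("pegtop",T(318,237),S(311,152)),("cup-FL?",T(130,172),S(380,348)),("platepostL",T(238,460),S(540,98)),("platepostR",T(400,447),S(437,46)),("collar",T(42,405),S(652,332)),
 ("FL",T(93,78),S(315,512)),("FR",T(440,46),S(35,302)),("BR",T(490,507),S(405,70)),("BL",T(137,543),S(683,228))]:
    print(n,*tri(t,a,s,b), "z8:",onz(t,a,.008)[:2])
    if n=="bolt": print(onz(t,a,.035))
    if n=="pegtop": print(onz(t,a,.075),onz(s,b,.075))
E
```

```text
plate 573.0336303710938 15.377914428710938 250.2991943359375 188.5781707763672 5.515871524810791
bolt [ 0.6306 -0.0088  0.0343] 0.0011482244810274073 z8: [ 0.6362 -0.0093]
[ 0.6309 -0.0092  0.035 ]
pegtop [0.5901 0.001  0.0747] 0.0026125803656790207 z8: [0.6026 0.0003]
[0.591  0.0001 0.075 ] [0.5895 0.0024 0.075 ]
cup-FL? [0.6294 0.0983 0.0463] 0.0017767486870579649 z8: [0.6377 0.1007]
platepostL [0.4793 0.0391 0.0713] 0.0035817446928218667 z8: [0.4833 0.0425]
platepostR [ 0.4831 -0.0393  0.0615] 0.006307863236049817 z8: [ 0.4902 -0.0431]
collar [0.5112 0.1458 0.0159] 0.0013984555806100328 z8: [0.5125 0.1462]
FL [0.6875 0.1225 0.0063] 0.004506841438383293 z8: [0.6888 0.1209]
FR [ 0.7058 -0.0645  0.0076] 0.0026585396688149745 z8: [ 0.7068 -0.0653]
BR [ 0.4586 -0.0907  0.0061] 0.00018047182282320286 z8: [ 0.4584 -0.0905]
BL [0.4395 0.0959 0.0049] 0.0005661976875432981 z8: [0.4395 0.0954]
```

```bash
cat >> h.py <<'E'
from scipy.spatial.transform import Rotation as Rn
YAW=np.radians(5.6); O=np.array([.568,.0149,0])
F=Rn.from_euler('z',YAW).as_matrix()
def f2w(p): return O+F@(np.asarray(p,float)/1000)
def w2f(p): return F.T@(np.asarray(p)-O)*1000
def state(goal=None):
    from bench import manip
    np.set_printoptions(precision=3,suppress=True)
    s=manip.sense(); R=Rn.from_euler('xyz',s["orientation"],degrees=True).as_matrix()
    print("t",s["clock"],"fix",w2f(s["ee_pos"]),"F",s["ft_force"],"gap",s["finger_gap"],"j",s["joint_pos"])
    print("tool axes in fixture (cols):\n",F.T@R)
    if goal is not None:
        d=R.T@(f2w(goal)-s["ee_pos"]); print("shift tool mm",d*1000,"units",d/.025)
    return s,R
E
python3 - <<'E'
from h import *
print("peg fix",w2f([.5905,.001,.075]),"bolt",w2f([.6307,-.009,.035]))
state([14,-42,140])
E
```

```text
peg fix [ 21.03621419 -16.0292761   75.        ] bolt [ 60.06852667 -29.90438267  35.        ]
t 0.1 fix [-323.89   505.338  223.256] F [ 0.101 -0.096 -0.229] gap 0.0856496490673584 j [68.01  14.932 -7.978 67.192  0.001 90.   ]
tool axes in fixture (cols):
 [[-0.001 -0.886  0.463]
 [-0.002  0.463  0.886]
 [-1.     0.    -0.002]]
shift tool mm [  83.823 -552.966 -328.455] units [  3.353 -22.119 -13.138]
```

```bash
python3 -m handwheel '{"grip":[1,1,1,1,1,1,1,1,1,1],"slide":[[0,-1,-0.6],[0,-1,-0.6],[0,-1,-0.6],[0,-1,-0.6],[0,-1,-0.6],[0,-1,-0.6],[0,-1,-0.6],[0,-1,-0.6],[0,-1,-0.6],[0,-1,-0.6]],"dr":[[0,0,0],[0,0,0],[0,0,0],[0,0,0],[0,0,0],[0,0,0],[0,0,0],[0,0,0],[0,0,0],[0,0,0]]}'; python3 -c "
from h import *
state([14,-42,140])"
```

```text
clock: 1.1
ee_pos: [0.3725, 0.2529, 0.2236]
orientation: [145.8, 90.0, -146.1]
ft_force: [0.1, 0.9, 1.1]
finger_gap: -0.0003
t 1.1 fix [-171.347  255.916  223.64 ] F [0.104 0.921 1.081] gap -0.00032374398018737124 j [ 34.171   7.626 -17.372  65.049   0.     56.158]
tool axes in fixture (cols):
 [[-0.001 -0.886  0.463]
 [-0.     0.463  0.886]
 [-1.     0.    -0.001]]
shift tool mm [  83.622 -302.277 -178.154] units [  3.345 -12.091  -7.126]
```

```bash
python3 -m handwheel '{"grip":[1,1,1,1,1,1,1,1,1,1],"slide":[[0,-1,-0.6],[0,-1,-0.6],[0,-1,-0.6],[0,-1,-0.6],[0,-1,-0.6],[0,-1,-0.6],[0,-1,-0.6],[0,-1,-0.6],[0,-1,-0.6],[0,-1,-0.6]],"dr":[[0,0,0],[0,0,0],[0,0,0],[0,0,0],[0,0,0],[0,0,0],[0,0,0],[0,0,0],[0,0,0],[0,0,0]]}'; python3 -m handwheel '{"grip":[1,1,1,1,1],"slide":[[0,-1,-0.6],[0,-1,-0.6],[0,0,0],[0,0,0],[0,0,0]],"dr":[[0,0,0],[-0.8,0,0],[-0.8,0,0],[-0.8,0,0],[-0.8,0,0]]}'; python3 -c "
from h import *
state([14,-42,140])"
```

```text
clock: 2.1
ee_pos: [0.5481, 0.0203, 0.2235]
orientation: [111.3, 89.9, 179.3]
ft_force: [0.0, -0.5, 0.3]
finger_gap: -0.0005
clock: 2.6
ee_pos: [0.5827, -0.0256, 0.2232]
orientation: [81.5, 89.9, 177.2]
ft_force: [-0.3, 0.4, -0.1]
finger_gap: 0.0002
t 2.6 fix [ 10.693 -41.717 223.187] F [-0.312  0.374 -0.131] gap 0.0001750198534775065 j [-2.513 20.758  0.495 69.83   0.    -8.264]
tool axes in fixture (cols):
 [[-0.002 -1.    -0.003]
 [ 0.    -0.003  1.   ]
 [-1.     0.002  0.   ]]
shift tool mm [83.181 -3.44  -0.312] units [ 3.327 -0.138 -0.012]
```

```bash
python3 -m handwheel '{"grip":[1,1,1,1,1,1,1],"slide":[[0.8,-0.1,-0.1],[0.8,0,0],[0.8,0,0],[0.8,0,0],[0.8,0,0],[0.8,0,0],[0,0,0]],"dr":[[0,0,0],[0,0,0],[0,0,0],[0,0,0],[0,0,0],[0,0,0],[0,0,0]]}'; cat > look.py <<'E'
import sys; from h import *
from bench import vision
n=sys.argv[1]
s,R=state()
out=[]
for k,(x,y,w,hh) in {"top":(215,130,100,120),"scene":(190,170,150,135)}.items():
    d=vision.get_image(k); np.savez(f"pics/{k}{n}.npz",**{q:d[q] for q in("pixels","mtx","pose")})
    c=d["pixels"][y:y+hh,x:x+w,::-1]; out.append(cv2.resize(c,None,fx=480/hh if 0 else 4,fy=4,interpolation=cv2.INTER_CUBIC)[:480])
H=max(o.shape[0] for o in out); out=[cv2.copyMakeBorder(o,0,H-o.shape[0],0,0,0) for o in out]
im=np.hstack(out); im=cv2.resize(im,(800,int(im.shape[0]*800/im.shape[1]))); print(im.shape, 800/1000*4)
cv2.imwrite(f"pics/look{n}.png",im)
E
python3 look.py a
```

```text
clock: 3.3
ee_pos: [0.5828, -0.0273, 0.1008]
orientation: [82.0, 89.6, 177.5]
ft_force: [0.3, 0.2, -0.9]
finger_gap: -0.0001
t 3.3 fix [ 10.571 -43.411 100.756] F [ 0.273  0.155 -0.927] gap -5.207378808570643e-05 j [ -2.679  25.154 -11.587  53.658  -0.001  -8.191]
tool axes in fixture (cols):
 [[-0.007 -1.     0.002]
 [ 0.001  0.002  1.   ]
 [-1.     0.007  0.001]]
(384, 800, 3) 3.2
```

View pics/looka.png

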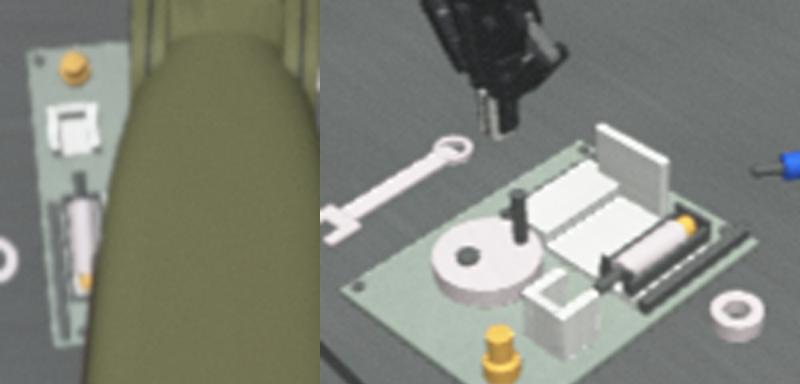

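```bash
python3 -m handwheel '{"grip":[1,1,1,1,1,1],"slide":[[0.6,-0.1,0],[0.6,0,0],[0,0,0.2],[0,0,0.2],[0,0,0.1],[0,0,0]],"dr":[[0,0,0],[0,0,0],[0,0,0],[0,0,0],[0,0,0],[0,0,0]]}';python3 look.py b
```

```text
clock: 4.0
ee_pos: [0.5878, -0.0141, 0.0752]
orientation: [-95.2, 89.9, 0.3]
ft_force: [0.7, -0.4, -0.1]
finger_gap: 0.0001
t 4.0 fix [ 16.873 -30.818  75.199] F [ 0.68  -0.449 -0.15 ] gap 0.00014622647480913654 j [ -1.378  26.478 -13.608  49.801   0.003  -6.94 ]
tool axes in fixture (cols):
 [[ 0.002 -1.     0.001]
 [-0.     0.001  1.   ]
 [-1.    -0.002 -0.   ]]
(384, 800, 3) 3.2
```

View pics/lookb.png

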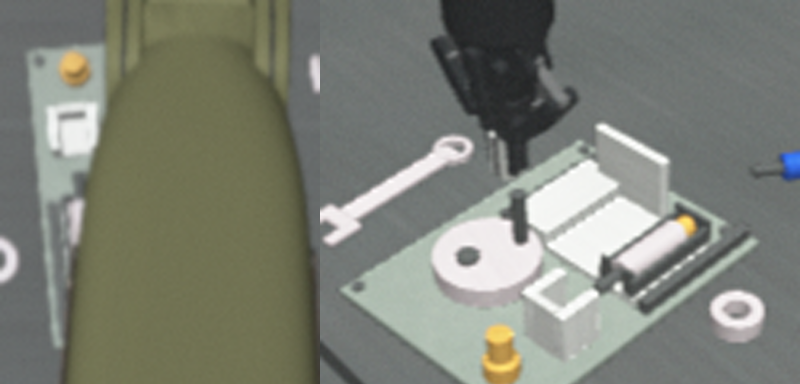

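```bash
python3 - <<'E'
from h import *
s=load("pics/sceneb.npz")
q=lambda p:(proj(s,f2w(p))-[190,170])*3.2+[320,0]
print("tip",q([16.9,-30.8,56]),[q([16.9+a,-30.8+b,56]) for a in(-11,11) for b in (-14.5,14.5)],"pegtop",q([20.3,-16.3,75]), "peg base",q([20.3,-16.3,30]))
E
python3 -c "
from h import *
state()"
```

```text
tip [506.9544522  200.97608306] [array([504.44899503, 185.7203697 ]), array([531.66462302, 202.54999394]), array([482.3330839 , 199.40782845]), array([509.53046421, 216.66140442])] pegtop [515.93538357 191.07654486] peg base [518.97539868 239.3224522 ]
t 4.1 fix [ 16.562 -31.211  74.807] F [-0.013 -0.492 -0.048] gap 2.5765697058484384e-05 j [ -1.414  26.5   -13.637  49.787  -0.008  -6.949]
tool axes in fixture (cols):
 [[ 0.001 -1.     0.001]
 [-0.     0.001  1.   ]
 [-1.    -0.001 -0.   ]]
```

```bash
python3 - <<'E'
from h import *
s=load("pics/sceneb.npz")
c=s["pixels"][170:255,215:285,::-1]; im=cv2.resize(c,None,fx=7,fy=7,interpolation=cv2.INTER_CUBIC)
im=np.clip(im.astype(float)*1.6,0,255).astype(np.uint8)
for p in ([16.6,-31.2,56],[16.6,-31.2,75],[16.6-11,-31.2-14.5,56],[16.6+11,-31.2-14.5,56],[16.6+11,-31.2+14.5,56],[16.6-11,-31.2+14.5,56]):
    u=(proj(s,f2w(p))-[215,170])*7; cv2.circle(im,tuple(int(v) for v in u),4,(0,0,255),-1)
cv2.imwrite("pics/cb.png",im)
E
```

```text
(no output)
```

View pics/cb.png

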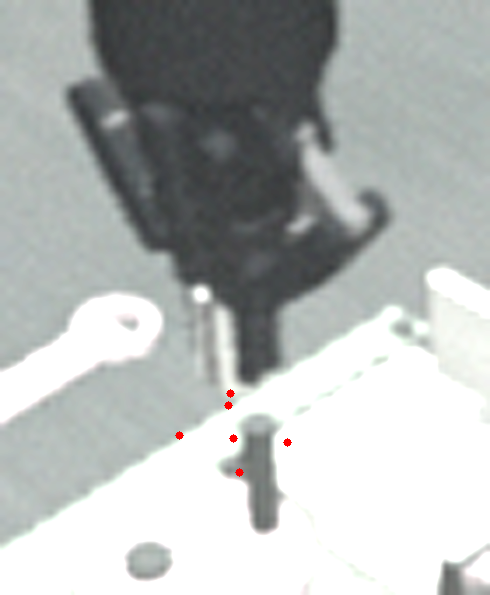

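```bash
python3 - <<'E'
from h import *
t=load("pics/top0.npz");s=load("pics/scene0.npz");a=load("pics/scenea.npz");b=load("pics/sceneb.npz")
print("start TCP top",proj(t,[.196,.486,.223]),"scene",proj(s,[.196,.486,.223]))
for n,p in (("a",[10.57,-43.4]),("b",[16.6,-31.2])):
  for z in (0,-19):
    print(n,z,proj(a,f2w(p+[ {"a":100.8,"b":75}[n]+z])))
c=np.hstack([cv2.resize(x["pixels"][y:y+60,215:275,::-1],None,fx=6,fy=6,interpolation=cv2.INTER_CUBIC) for x,y in ((a,165),(b,175))])
cv2.imwrite("pics/ab.png",np.clip(c*1.8,0,255))
E
```

```text
start TCP top [ 41.67355533 346.65533624] scene [572.60714781 201.8555592 ]
a 0 [245.65649314 213.95598025]
a -19 [246.12104007 220.54894768]
b 0 [247.96249119 226.2408225 ]
b -19 [248.40029268 232.67241635][ WARN:0@0.472] global loadsave.cpp:1063 imwrite_ Unsupported depth image for selected encoder is fallbacked to CV_8U.
```

View pics/ab.png

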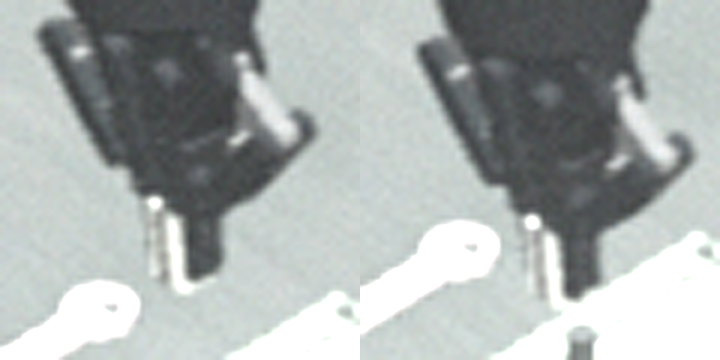

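```bash
python3 - <<'E'
from h import *
t=load("pics/top0.npz");s=load("pics/scene0.npz")
u=proj(t,[.196,.486,.223])
c=cv2.resize(t["pixels"][310:410,0:110,::-1],None,fx=5,fy=5,interpolation=cv2.INTER_CUBIC).astype(float)*2
c=np.clip(c,0,255).astype(np.uint8)
R=Rn.from_euler('xyz',[-179.77,89.89,-111.76],degrees=True).as_matrix()
for off,col in (([0,0,0],(0,0,255)),([.019,0,.0425],(0,255,0)),([.019,0,-.0425],(0,255,0)),([0,0,.0425],(255,0,0)),([0,0,-.0425],(255,0,0))):
    v=(proj(t,np.array([.196,.486,.223])+R@off)-[0,310])*5; cv2.circle(c,(int(v[0]),int(v[1])),4,col,-1)
d=cv2.resize(s["pixels"][120:230,470:560,::-1],None,fx=4.5,fy=4.5)
cv2.imwrite("pics/st.png",c);cv2.imwrite("pics/st2.png",d)
E
```

```text
(no output)
```

View pics/st.png

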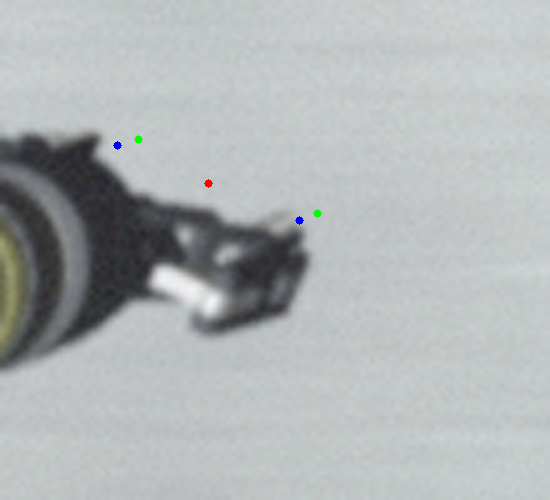

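The visible fingertips sit about 20 mm higher than the stated overhang implies, so they appear to have passed above the peg. I'll back off and go lower, to TCP z of about 60, which is clear under either reading. Then I'll push and watch for contact.

```bash
python3 -m handwheel '{"grip":[1,1,1,1,1,1],"slide":[[0,0.2,-0.6],[0,0,0],[0.3,0,0],[0.3,0,0],[0,0,0],[0,0,0]],"dr":[[0,0,0],[0,0,0],[0,0,0],[0,0,0],[0,0,0],[0,0,0]]}';python3 look.py c; python3 - <<'E'
from h import *
s=load("pics/scenec.npz")
c=cv2.resize(s["pixels"][170:255,215:285,::-1],None,fx=7,fy=7,interpolation=cv2.INTER_CUBIC)
cv2.imwrite("pics/cc.png",np.clip(c.astype(float)*1.7,0,255).astype(np.uint8))
E
```

```text
clock: 4.7
ee_pos: [0.583, -0.03, 0.0583]
orientation: [78.8, 89.9, 174.3]
ft_force: [0.5, -0.3, 0.3]
finger_gap: -0.0002
t 4.7 fix [ 10.533 -46.124  58.327] F [ 0.482 -0.283  0.321] gap -0.00015008402947620867 j [ -2.946  27.16  -15.327  47.589   0.004  -8.466]
tool axes in fixture (cols):
 [[-0.001 -1.     0.001]
 [ 0.     0.001  1.   ]
 [-1.     0.001  0.   ]]
(384, 800, 3) 3.2
```

View pics/cc.png

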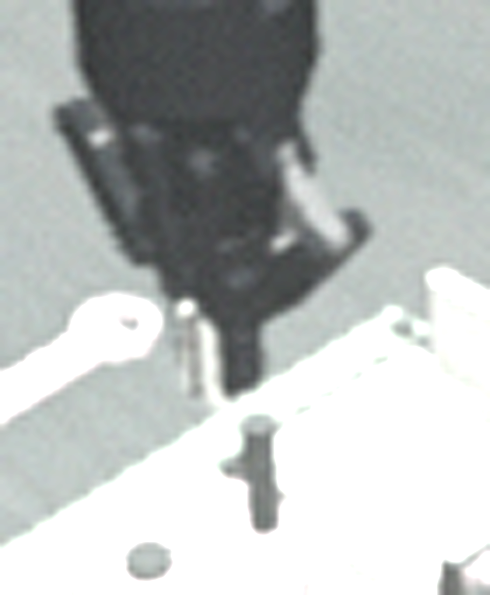

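```bash
python3 -m handwheel '{"grip":[1,1,1,1,1,1,1],"slide":[[0,-0.1,0.2],[0,0,0.2],[0,0,0.2],[0,0,0.2],[0,0,0.1],[0,0,0],[0,0,0]],"dr":[[0,0,0],[0,0,0],[0,0,0],[0,0,0],[0,0,0],[0,0,0],[0,0,0]]}';python3 look.py d; python3 - <<'E'
from h import *
s=load("pics/scened.npz")
c=cv2.resize(s["pixels"][170:255,215:285,::-1],None,fx=7,fy=7,interpolation=cv2.INTER_CUBIC)
cv2.imwrite("pics/cd.png",np.clip(c.astype(float)*1.7,0,255).astype(np.uint8))
E
```

```text
clock: 5.5
ee_pos: [0.5827, -0.0073, 0.0588]
orientation: [78.1, 89.9, 173.6]
ft_force: [-1.7, -1.4, 0.2]
finger_gap: -0.0
t 5.5 fix [ 12.507 -23.527  58.759] F [-1.711 -1.386  0.164] gap -4.5018378330614356e-05 j [ -0.723  27.074 -15.405  47.628   0.011  -6.25 ]
tool axes in fixture (cols):
 [[-0.002 -1.     0.001]
 [ 0.     0.001  1.   ]
 [-1.     0.002  0.   ]]
(384, 800, 3) 3.2
```

View pics/cd.png

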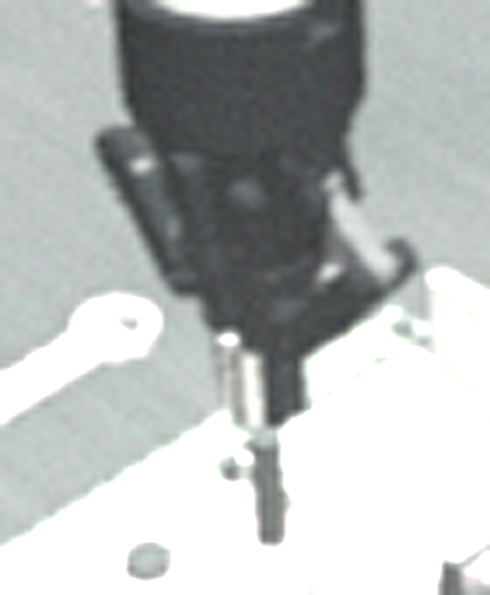

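```bash
python3 - <<'E'
from h import *
a=load("pics/scenea.npz")
from scipy.optimize import brentq
for n,p,uv in (("a",[10.57,-43.4,100.8],(247.5,212.5)),("b",[16.6,-31.2,75],(249,224.5)),("c",[10.5,-46.1,58.3],(247.9,227.1)),("d",[12.5,-23.5,58.8],(252.4,231.1))):
    z=brentq(lambda z:proj(a,f2w(p[:2]+[z]))[1]-uv[1],0,200); print(n,z,z-p[2],proj(a,f2w(p[:2]+[z]))-uv)
d=load("pics/scened.npz"); print(onz(d,(270/7+215,540/7+170),.03), w2f(onz(d,(270/7+215,538/7+170),.03)), w2f(onz(a,(262/7+215,525/7+170),.03)))
E
```

```text
a 104.94112844259008 4.141128442590087 [-1.94609666  0.        ]
b 80.07312942236682 5.073129422366819 [-1.15600737e+00  2.84217094e-14]
c 61.02677588967378 2.7267758896737817 [-2.04235886e+00  2.84217094e-14]
d 62.472725582318084 3.672725582318087 [-5.83759311e-01  2.84217094e-14]
[0.59254126 0.00947745 0.03      ] [23.19301499 -8.53022335 30.        ] [ 20.42782619 -15.3184966   30.        ]
```

```bash
cat > crop.py <<'E'
import sys; from h import *
n=sys.argv[1]; s=load(f"pics/scene{n}.npz")
c=cv2.resize(s["pixels"][170:270,200:290,::-1],None,fx=6,fy=6,interpolation=cv2.INTER_CUBIC)
cv2.imwrite(f"pics/k{n}.png",np.clip(c.astype(float)*1.5,0,255).astype(np.uint8))
E
python3 -m handwheel '{"grip":[1,1,1,1,1,1,1],"slide":[[0.1,-0.1,0.2],[0.1,-0.1,0.2],[0,-0.15,0.15],[0,-0.15,0.15],[0,-0.2,0.15],[0,-0.2,0.15],[0,0,0]],"dr":[[0,0,0],[0,0,0],[0,0,0],[0,0,0],[0,0,0],[0,0,0],[0,0,0]]}';python3 look.py e; python3 crop.py e
```

```text
clock: 6.3
ee_pos: [0.6034, 0.0191, 0.0535]
orientation: [127.4, 89.9, -137.1]
ft_force: [-2.1, -3.3, 0.2]
finger_gap: 0.0004
t 6.3 fix [35.612  0.768 53.52 ] F [-2.104 -3.301  0.243] gap 0.00038468672841624694 j [  1.857  29.122 -12.601  48.36   -0.073  -3.639]
tool axes in fixture (cols):
 [[-0.002 -1.     0.002]
 [-0.001  0.002  1.   ]
 [-1.     0.002 -0.001]]
(384, 800, 3) 3.2
```

View pics/ke.png

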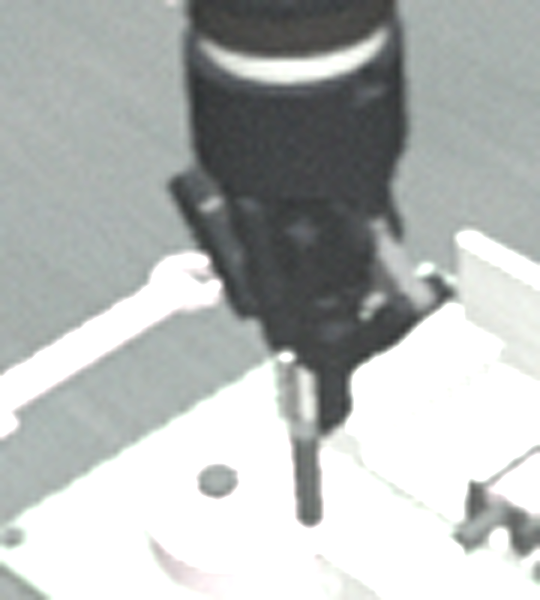

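```bash
cat > peg.py <<'E'
import sys; from h import *
n=sys.argv[1]; s=load(f"pics/scene{n}.npz"); u=(float(sys.argv[2])/6+200,float(sys.argv[3])/6+170); z=float(sys.argv[4])
p=w2f(onz(s,u,z/1000)); print(p, "theta",np.degrees(np.arctan2(p[1]+30,p[0]-60)),"r",np.hypot(p[1]+30,p[0]-60))
E
python3 peg.py e 309 519 30
```

```text
[49.49841229 12.34022848 30.        ] theta 103.92988578482804 r 43.623139415909655
```

```bash

python3 -m handwheel '{"grip":[1,1,1,1,1,1],"slide":[[0,-0.2,0.15],[0,-0.2,0.15],[0,-0.2,0.1],[0,-0.2,0.1],[0,-0.2,0.05],[0,0,0]],"dr":[[0,0,0],[0,0,0],[0,0,0],[0,0,0],[0,0,0],[0,0,0]]}';python3 look.py f; python3 crop.py f
```

```text
clock: 7.0
ee_pos: [0.6257, 0.0354, 0.0532]
orientation: [90.2, 89.8, -174.3]
ft_force: [-4.6, -1.6, 0.3]
finger_gap: 0.0003
t 7.0 fix [59.411 14.774 53.179] F [-4.628 -1.578  0.289] gap 0.00027229821341281897 j [ 3.243 31.202 -8.793 50.219 -0.009 -2.248]
tool axes in fixture (cols):
 [[-0.004 -1.     0.002]
 [-0.     0.002  1.   ]
 [-1.     0.004 -0.   ]]
(384, 800, 3) 3.2
```

View pics/kf.png

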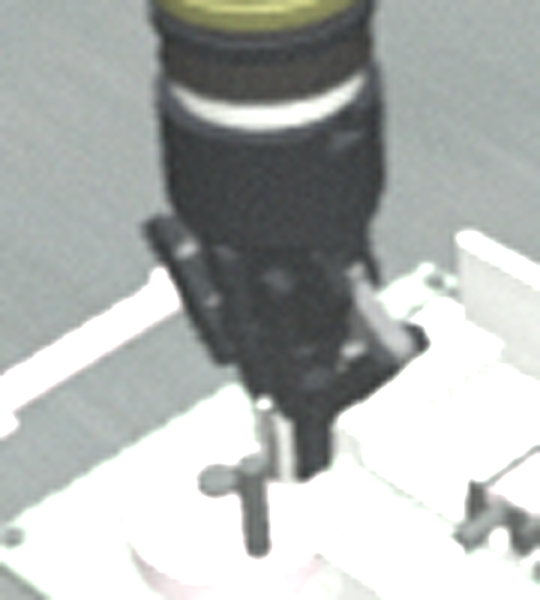

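```bash
python3 peg.py f 259 547 30;python3 peg.py f 254 465 75
```

```text
[72.97154558 10.04457155 30.        ] theta 72.05142519872808 r 42.0930956950257
[76.11923371 14.798415   75.        ] theta 70.21040360268306 r 47.61016364215777
```

```bash

python3 -m handwheel '{"grip":[1,1,1,1,1,1],"slide":[[0,-0.2,0.1],[0,-0.2,0],[0,-0.2,0],[0,-0.15,-0.15],[0,-0.15,-0.15],[0,0,0]],"dr":[[0,0,0],[0,0,0],[0,0,0],[0,0,0],[0,0,0],[0,0,0]]}';python3 look.py g; python3 crop.py g
```

```text
clock: 7.7
ee_pos: [0.6482, 0.0335, 0.0532]
orientation: [57.5, 89.7, 153.1]
ft_force: [-5.3, -0.6, 0.1]
finger_gap: -0.0002
t 7.7 fix [81.631 10.722 53.235] F [-5.312 -0.561  0.105] gap -0.000163111748406075 j [ 2.891 33.174 -5.046 52.024  0.14  -2.616]
tool axes in fixture (cols):
 [[-0.004 -1.     0.002]
 [ 0.003  0.002  1.   ]
 [-1.     0.004  0.003]]
(384, 800, 3) 3.2
```

View pics/kg.png

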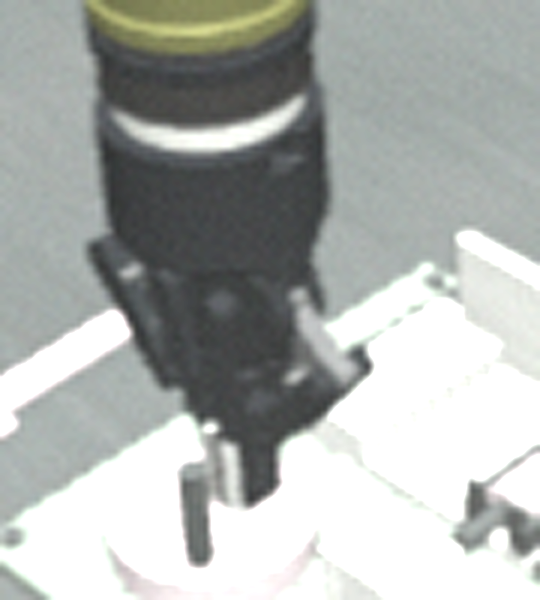

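```bash
python3 peg.py g 201 559 30;python3 peg.py g 194 470 75
```

```text
[92.15296862 -0.86762999 30.        ] theta 42.17831999626875 r 43.38788279254624
[92.78915392  0.96571963 75.        ] theta 43.36174694706906 r 45.09993799130358
```

```bash

python3 -m handwheel '{"grip":[1,1,1,1,1],"slide":[[0,-0.15,-0.1],[0,-0.1,-0.15],[0,-0.1,-0.2],[0,-0.05,-0.15],[0,0,0]],"dr":[[0,0,0],[0,0,0],[0,0,0],[0,0,0],[0,0,0]]}';python3 look.py i; python3 crop.py i
```

```text
clock: 8.3
ee_pos: [0.6589, 0.0203, 0.0532]
orientation: [49.7, 89.6, 145.3]
ft_force: [-6.7, 1.2, 0.9]
finger_gap: 0.0001
t 8.3 fix [91.018 -3.492 53.16 ] F [-6.7    1.162  0.858] gap 9.743212757406275e-05 j [ 1.655 34.12  -3.244 52.935  0.221 -3.875]
tool axes in fixture (cols):
 [[-0.005 -1.     0.001]
 [ 0.004  0.001  1.   ]
 [-1.     0.005  0.004]]
(384, 800, 3) 3.2
```

View pics/ki.png

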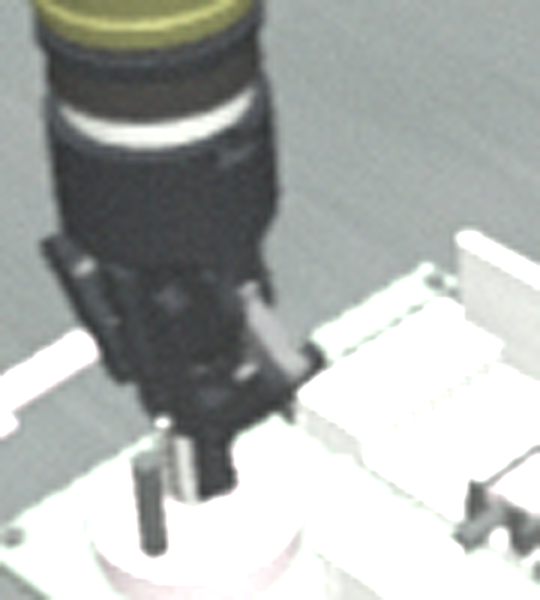

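```bash
python3 peg.py i 155 549 30;python3 peg.py i 147 458 75
```

```text
[100.26066847 -17.55730265  30.        ] theta 17.17394303021478 r 42.13955555912087
[100.04520198 -16.56558679  75.        ] theta 18.545635707064882 r 42.23862758477868
```

```bash

python3 -m handwheel '{"grip":[1,1,1,1],"slide":[[0,-0.1,-0.15],[0,-0.1,-0.15],[0,-0.05,-0.15],[0,0,0]],"dr":[[0,0,0],[0,0,0],[0,0,0],[0,0,0]]}';python3 look.py j; python3 crop.py j
```

```text
clock: 8.8
ee_pos: [0.6651, 0.0106, 0.0528]
orientation: [47.9, 89.5, 143.4]
ft_force: [-4.4, 4.0, 0.2]
finger_gap: -0.0002
t 8.8 fix [ 96.245 -13.755  52.775] F [-4.416  3.979  0.179] gap -0.00020241006728544963 j [ 0.757 34.755 -2.084 53.577  0.317 -4.799]
tool axes in fixture (cols):
 [[-0.007 -1.     0.001]
 [ 0.006  0.001  1.   ]
 [-1.     0.007  0.006]]
(384, 800, 3) 3.2
```

View pics/kj.png

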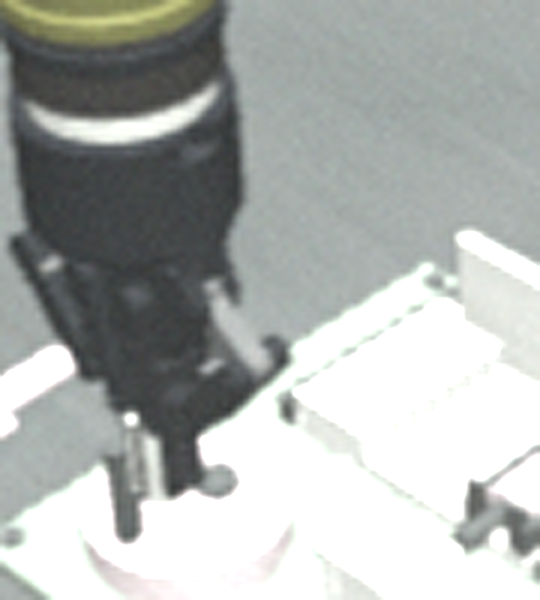

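```bash
python3 peg.py j 127 536 30;python3 peg.py j 120 445 75
```

```text
[102.7426009  -30.74057662  30.        ] theta -0.9926319095140987 r 42.74901619205743
[102.02437776 -29.37671702  75.        ] theta 0.8497179064458497 r 42.02899960767366
```

The peg now stands straight ahead of the pivot (cam angle about -π). I'll back off, rise and move behind the slide.

```bash

python3 -m handwheel '{"grip":[1,1,1,1,1,1,1],"slide":[[0,0.1,0.3],[0,0,0.3],[-0.8,0,0],[-0.8,0,0],[-0.8,0,0],[-0.8,0,0],[0,0,0]],"dr":[[0,0,0],[0,0,0],[0,0,0],[0,0,0],[0,0,0],[0,0,0],[0,0,0]]}'
python3 -m handwheel '{"grip":[1,1,1,1,1,1,1,1,1,1],"slide":[[0,1,0],[0,1,0],[0,1,0],[0,1,0],[0,1,0],[0,1,0],[0,1,0],[0,1,0],[0,0.6,0],[0,0,0]],"dr":[[0,0,0],[0,0,0],[0,0,0],[0,0,0],[0,0,0],[0,0,0],[0,0,0],[0,0,0],[0,0,0],[0,0,0]]}'
python3 look.py k
```

```text
clock: 9.6
ee_pos: [0.6682, 0.0239, 0.1378]
orientation: [-90.0, 89.5, 5.5]
ft_force: [0.0, 0.4, 0.3]
finger_gap: -0.0
clock: 10.6
ee_pos: [0.4484, 0.0025, 0.1332]
orientation: [77.9, 89.9, 173.4]
ft_force: [-0.1, 0.4, 0.2]
finger_gap: -0.0002
t 10.6 fix [-120.25    -0.662  133.216] F [-0.105  0.37   0.2  ] gap -0.0001531351599166812 j [  0.309  11.16  -27.354  51.615   0.016  -5.203]
tool axes in fixture (cols):
 [[-0.002 -1.     0.002]
 [ 0.     0.002  1.   ]
 [-1.     0.002  0.   ]]
(384, 800, 3) 3.2
```

View pics/lookk.png

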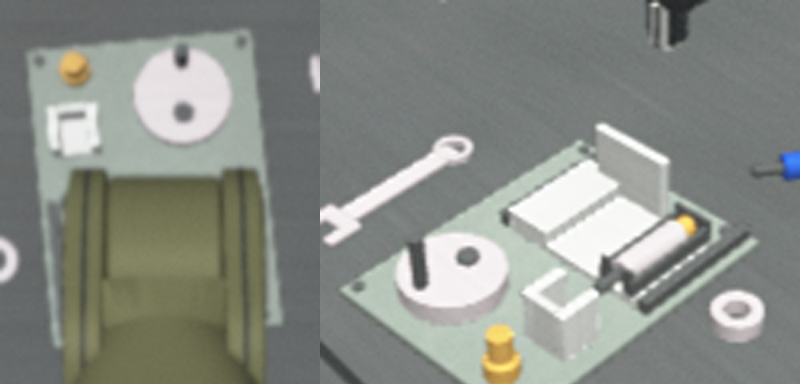

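```bash
python3 - <<'E'
from h import *
t=load("pics/topk.npz");s=load("pics/scenek.npz")
T=lambda x,y:(x/3.2+215-.3,y/3.2+130-.3); S=lambda x,y:((x-320)/3.2+190-.3,y/3.2+170-.3)
for n,p in (("bolt",w2f(onz(t,T(183,112),.035))),("pegtop T",w2f(onz(t,T(181,48),.075))),("pegtop S",w2f(onz(s,S(415,242),.075))),("disc",w2f(onz(t,T(182,95),.03))),("pegbase S",w2f(onz(s,S(421,285),.03)))): print(n,p)
print("tri",w2f(tri(t,T(181,48),s,S(415,242))[0]))
print("pushplate tri L", w2f(tri(t,(252.6-.4,222-.4),s,S(667,165))[0]))
# push plate rear top edge in scene
for a in [(600,125),(667,165)]: print(w2f(onz(s,S(*a),.073)))
E
```

```text
bolt [ 59.92947869 -30.31492119  35.        ]
pegtop T [103.76109639 -32.82878385  75.        ]
pegtop S [105.47498641 -27.34887872  75.        ]
disc [ 75.12438455 -31.01190976  30.        ]
pegbase S [101.35467278 -32.04838889  30.        ]
tri [103.66450485 -32.02533629  71.35286334]
pushplate tri L [-85.95232056  33.51009306  65.58262545]
[-80.7243943  -31.60704866  73.        ]
[-78.04744413  39.12311459  73.        ]
```

```bash

python3 -m handwheel '{"grip":[1,1,1,1,1,1,1,1,1],"slide":[[0.8,0,0],[0.8,0,0],[0.8,0,0],[0.8,0,0],[0.1,0,0],[0,-0.4,0],[0,-0.4,0],[0,-0.1,0],[0,0,0]],"dr":[[0,0,0],[0,0,0],[0,0,0],[0,0,0],[0,0,0],[0,0,0],[0,0,0],[0,0,0],[0,0,0]]}'
python3 look.py l
```

```text
clock: 11.6
ee_pos: [0.4752, 0.0046, 0.0522]
orientation: [-94.2, 89.9, 1.3]
ft_force: [0.4, 1.3, -0.0]
finger_gap: 0.0
t 11.6 fix [-93.341  -1.219  52.248] F [ 0.375  1.296 -0.035] gap 3.579777108038046e-05 j [  0.551  18.388 -31.411  40.07    0.002  -4.97 ]
tool axes in fixture (cols):
 [[ 0.002 -1.     0.001]
 [-0.     0.001  1.   ]
 [-1.    -0.002 -0.   ]]
(384, 800, 3) 3.2
```

View pics/lookl.png

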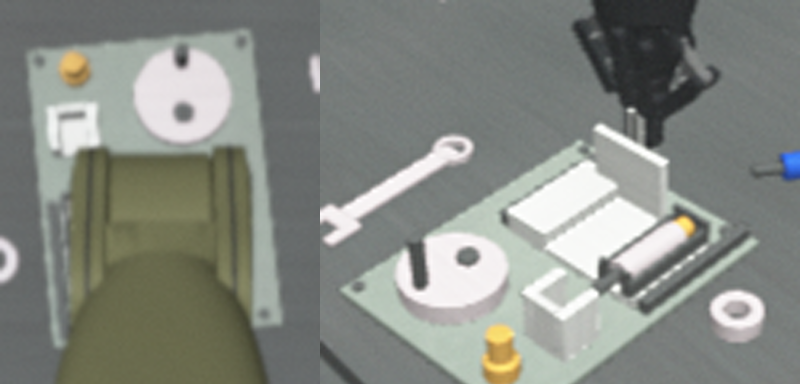

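```bash

python3 -m handwheel '{"grip":[1,1,1,1,1,1,1],"slide":[[0,-0.15,0.05],[0,-0.15,0],[0,-0.15,0],[0,-0.15,0],[0,-0.15,0],[0,-0.15,0],[0,0,0]],"dr":[[0,0,0],[0,0,0],[0,0,0],[0,0,0],[0,0,0],[0,0,0],[0,0,0]]}'
python3 look.py m
```

```text
clock: 12.4
ee_pos: [0.4968, 0.008, 0.0514]
orientation: [-80.0, 89.9, 15.5]
ft_force: [-1.0, -1.2, -0.1]
finger_gap: 0.0001
t 12.4 fix [-71.551   0.125  51.441] F [-1.01  -1.158 -0.117] gap 0.000128634508380277 j [  0.916  20.266 -28.504  41.161   0.018  -4.6  ]
tool axes in fixture (cols):
 [[ 0.001 -1.     0.001]
 [ 0.     0.001  1.   ]
 [-1.    -0.001  0.   ]]
(384, 800, 3) 3.2
```

View pics/lookm.png

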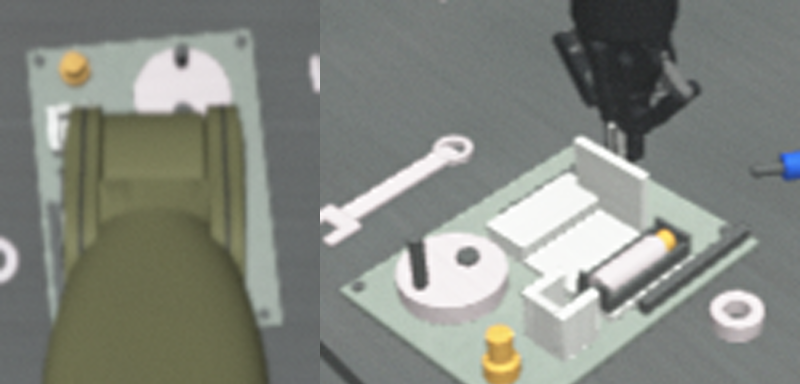

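```bash

python3 -m handwheel '{"grip":[1,1,1,1,1],"slide":[[0,-0.1,0],[0,-0.1,0],[0,-0.1,0],[0,-0.1,0],[0,0,0]],"dr":[[0,0,0],[0,0,0],[0,0,0],[0,0,0],[0,0,0]]}'
python3 look.py n; cat > sl.py <<'E'
import sys; from h import *
s0=load("pics/scenek.npz"); n=sys.argv[1]; s=load(f"pics/scene{n}.npz")
# slide shift: template match of the push plate's front face/ deck patch via sparse optical flow, points on deck top z=.018
g0=cv2.cvtColor(s0["pixels"],cv2.COLOR_RGB2GRAY);g=cv2.cvtColor(s["pixels"],cv2.COLOR_RGB2GRAY)
for nm,pt,z in (("plate corner L",[-77,35,73],.073),("plate low L",[-77,35,40],.04),("inj rear",[-68,60,40],.04),("cradle front",[-5,72,36],.036)):
    u=proj(s0,f2w(pt)); x,y=np.round(u).astype(int); T=g0[y-8:y+9,x-8:x+9]
    A=g[y-30:y+45,x-45:x+30]; r=cv2.matchTemplate(A,T,cv2.TM_CCOEFF_NORMED); _,v,_,l=cv2.minMaxLoc(r)
    iy,ix=l[1],l[0]
    sub=lambda a,b,c:(a-c)/(2*(a-2*b+c)) if a-2*b+c else 0
    dx=sub(r[iy,ix-1],r[iy,ix],r[iy,ix+1]);dy=sub(r[iy-1,ix],r[iy,ix],r[iy+1,ix])
    u2=u+[ix+dx+8-45,iy+dy+8-30]
    u2=u+np.array([ix+dx-(45-8),iy+dy-(30-8)])
    print(nm,round(v,2),w2f(onz(s,u2,z))-w2f(onz(s0,u,z)))
E
python3 sl.py m; python3 sl.py n
```

```text
clock: 13.0
ee_pos: [0.5063, 0.009, 0.0515]
orientation: [-80.3, 90.0, 15.2]
ft_force: [-1.5, -0.2, 0.5]
finger_gap: -0.0001
t 13.0 fix [-61.967   0.107  51.499] F [-1.468 -0.224  0.468] gap -0.00010211519243974824 j [  1.006  21.063 -27.165  41.727   0.011  -4.513]
tool axes in fixture (cols):
 [[ 0.001 -1.     0.001]
 [ 0.     0.001  1.   ]
 [-1.    -0.001  0.   ]]
(384, 800, 3) 3.2
plate corner L 0.74 [27.28053729 71.94699853  0.        ]
plate low L 0.73 [24.01233331  0.55460385  0.        ]
inj rear 0.86 [23.19638082  0.30382631  0.        ]
cradle front 0.8 [22.33304904 -0.26833907  0.        ]
plate corner L 0.75 [28.25327898 68.82245142  0.        ]
plate low L 0.73 [34.05090173  0.44307554  0.        ]
inj rear 0.86 [31.66212284  0.28073867  0.        ]
cradle front 0.68 [26.94701931 -0.07692703  0.        ]
```

View pics/lookn.png

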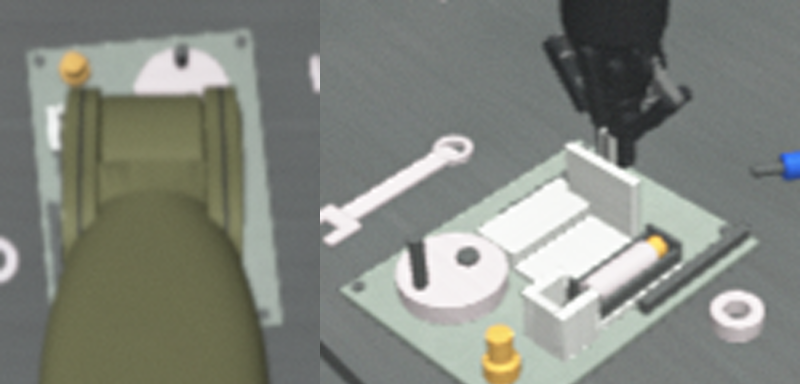

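```bash

python3 -m handwheel '{"grip":[1,1,1],"slide":[[0,-0.05,0],[0,-0.05,0],[0,0,0]],"dr":[[0,0,0],[0,0,0],[0,0,0]]}'
python3 -c "
from h import *
state()"
```

```text
clock: 13.4
ee_pos: [0.5068, 0.009, 0.0513]
orientation: [88.0, 89.9, -176.5]
ft_force: [-5.7, 0.5, 3.7]
finger_gap: 0.0001
t 13.4 fix [-61.529   0.108  51.343] F [-5.727  0.476  3.72 ] gap 0.00011700519983378073 j [  1.022  21.232 -26.912  42.001  -0.006  -4.489]
tool axes in fixture (cols):
 [[-0.003 -1.     0.002]
 [ 0.     0.002  1.   ]
 [-1.     0.003  0.   ]]
```

```bash

python3 -m handwheel '{"grip":[1,1,1,1],"slide":[[0,-0.05,0],[0,-0.05,0],[0,0,0],[0,0,0]],"dr":[[0,0,0],[0,0,0],[0,0,0],[0,0,0]]}'
python3 look.py o; python3 sl.py o
```

```text
clock: 13.8
ee_pos: [0.5067, 0.009, 0.051]
orientation: [90.1, 89.6, -174.4]
ft_force: [-9.2, -1.0, 7.4]
finger_gap: 0.0002
t 13.8 fix [-61.537   0.119  51.03 ] F [-9.157 -0.957  7.45 ] gap 0.0002304521934451692 j [  1.039  21.406 -26.68   42.297  -0.031  -4.466]
tool axes in fixture (cols):
 [[-0.007 -1.     0.002]
 [-0.     0.002  1.   ]
 [-1.     0.007 -0.   ]]
(384, 800, 3) 3.2
plate corner L 0.75 [27.34988468 68.02671872  0.        ]
plate low L 0.75 [34.3827694   0.32009834  0.        ]
inj rear 0.86 [32.50322115 -0.24969879  0.        ]
cradle front 0.68 [-44.53155261  19.14231987   0.        ]
```

The force rises with no further motion, so the slide has hit a hard stop at about 33 mm of travel. I'll back off straight, rise and move clear.

```bash

python3 -m handwheel '{"grip":[1,1,1,1,1,1,1,1],"slide":[[0,0.4,0],[0,0.8,0],[0,0.4,0],[-0.8,0,0],[-1,0,0],[-1,0,0],[-1,0,0],[-1,0,0]],"dr":[[0,0,0],[0,0,0],[0,0,0],[0,0,0],[0,0,0],[0,0,0],[0,0,0],[0,0,0]]}'
python3 -m handwheel '{"grip":[1,1,1,1,1,1,1,1,1,1],"slide":[[0,0.2,1],[0,0.2,1],[0,0.2,1],[0,0.2,1],[0,0.2,1],[0,0.2,1],[0,0.2,1],[0,0.2,1],[0,0.2,1],[0,0,0]],"dr":[[0,0,0],[0,0,0],[0,0,0],[0,0,0],[0,0,0],[0,0,0],[0,0,0],[0,0,0],[0,0,0],[0,0,0]]}'
python3 look.py p; python3 sl.py p
```

```text
clock: 14.7
ee_pos: [0.4717, 0.0054, 0.1729]
orientation: [-95.4, 89.9, 0.1]
ft_force: [0.8, -0.2, -0.2]
finger_gap: -0.0003
clock: 15.7
ee_pos: [0.4048, 0.2278, 0.1719]
orientation: [-50.3, 89.8, 45.4]
ft_force: [-0.4, -0.5, 0.3]
finger_gap: 0.0
t 15.7 fix [-141.642  227.854  171.903] F [-0.369 -0.483  0.327] gap 1.7088331872146836e-05 j [ 29.338  10.638 -21.692  57.495   0.051  23.618]
tool axes in fixture (cols):
 [[ 0.002 -1.    -0.002]
 [ 0.002 -0.002  1.   ]
 [-1.    -0.002  0.002]]
(384, 800, 3) 3.2
plate corner L 0.75 [27.37210892 68.00770128  0.        ]
plate low L 0.76 [34.38119944  0.3512579   0.        ]
inj rear 0.86 [32.52602789 -0.25728591  0.        ]
cradle front 0.68 [-44.55217678  19.08154129   0.        ]
```

View pics/lookp.png

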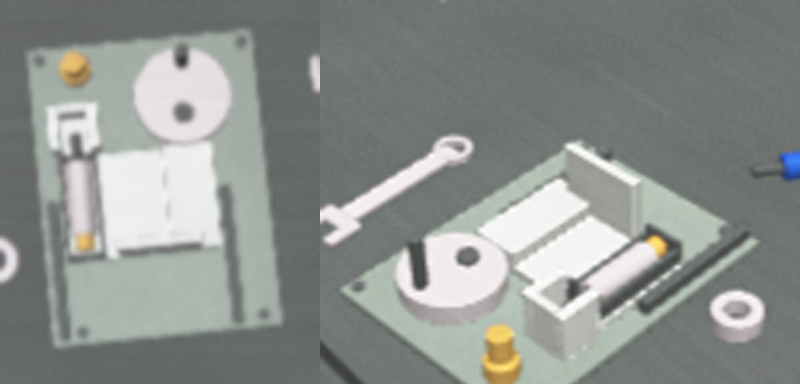

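```bash
python3 - <<'E'
from h import *
a=load("pics/top0.npz");b=load("pics/topp.npz")
A=cv2.cvtColor(a["pixels"],6+1);B=cv2.cvtColor(b["pixels"],7)
def m(pt,h,w=9,zz=None):
    u=proj(a,f2w(pt));x,y=np.round(u).astype(int);T=A[y-h:y+h+1,x-w:x+w+1]
    y0=y-h-20;x0=x-w-8;r=cv2.matchTemplate(B[y0:y+h+8,x0:x+w+9],T,cv2.TM_CCOEFF_NORMED);_,v,_,l=cv2.minMaxLoc(r)
    i,j=l[1],l[0];s=lambda p,q,t:(p-t)/(2*(p-2*q+t))
    u2=u+[j+s(r[i,j-1],r[i,j],r[i,j+1])-8,i+s(r[i-1,j],r[i,j],r[i+1,j])-20]
    print(pt,round(v,3),w2f(onz(b,u2,pt[2]/1000))-pt)
m([-75,60,40],6,6);m([-78,0,18],8,14);m([-35,60,40],20,8)
D=cv2.absdiff(a["pixels"],b["pixels"]).max(2)
mask=(cv2.medianBlur(D,3)>40).astype(np.uint8);n,_,st,c=cv2.connectedComponentsWithStats(mask)
print([(st[i,:5].tolist()) for i in range(1,n) if st[i,4]>6])
E
```

```text
[-75, 60, 40] 0.902 [3.30152628e+01 3.08376760e-01 3.55271368e-14]
[-78, 0, 18] 0.984 [ 3.41565679e+01 -1.11835778e+00  1.42108547e-14]
[-35, 60, 40] 0.885 [ 3.15576023e+01 -2.51361668e-01  3.55271368e-14]
[[257, 144, 30, 20, 308], [256, 166, 15, 17, 102], [280, 168, 6, 10, 38], [236, 171, 8, 23, 113], [245, 177, 37, 13, 246], [233, 179, 3, 3, 7], [117, 200, 113, 220, 4068], [238, 203, 7, 17, 88], [249, 205, 36, 18, 463], [93, 208, 27, 27, 580], [242, 222, 6, 2, 12], [71, 224, 15, 38, 116], [85, 267, 8, 13, 32], [0, 337, 61, 47, 1514], [279, 399, 18, 11, 115], [257, 402, 25, 18, 153], [298, 403, 10, 14, 62], [0, 412, 15, 8, 70]]
```

```bash
python3 - <<'E'
from h import *
o=[]
for n in("0","p"):
    o.append(cv2.resize(load(f"pics/top{n}.npz")["pixels"][100:300,60:260,::-1],None,fx=2,fy=2))
cv2.imwrite("pics/cmp.png",np.hstack(o))
o=[cv2.resize(load(f"pics/scene{n}.npz")["pixels"][:,:,::-1],(400,300)) for n in("0","p")]
cv2.imwrite("pics/cmp2.png",np.hstack(o))
E
```

```text
(no output)
```

View pics/cmp.png

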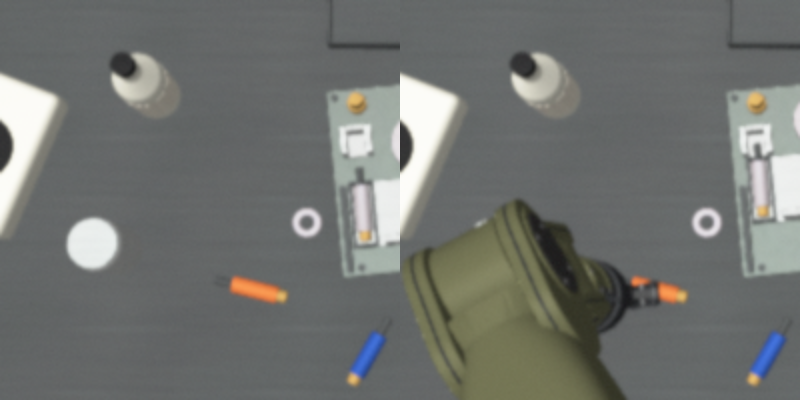

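View pics/cmp2.png

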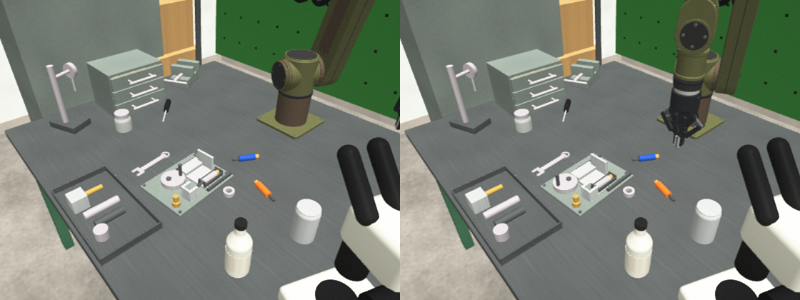

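The can only looks changed because the arm hides it in the top view. In the scene view everything is in its place and the gripper is clear.

```bash
python3 -c "
from bench import order,manip
print(order.hand_in(), manip.sense()['clock'])"
```

```text
the job is handed in; nothing more can be done
the job is handed in; nothing more can be done
```

I pushed the cam's peg clockwise with the closed fingertips until the low side faced the slide. The last pictures put it about 2–3° from exact. I then pushed the slide to its end stop and backed the arm well clear. The job is handed in, at about 16 s on the clock.

- **Slide:** at the stop, the force rose from 6 to 9 N with no further motion. The travel measured 31.6–34.4 mm, against 33 mm for fully home.
- **Injector:** the nozzle stands in the spray cup and the injector is still in its cradle.
- **Bystanders:** they look unmoved in the before and after pictures.
- **Forces:** the highest reading I saw was about 12 N.

**Checks that failed or disagreed:**
- The closed fingertips appeared about 4 mm behind the TCP, not the stated 19 mm ahead. On the first approach they passed over the peg without touching it, so I went lower.
- Two of my slide tracking points in the scene view gave poor matches, and I discarded them.

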